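# Open the label-remover bottle's push-and-turn cap and hold it over the neck

### The arm

A 6-joint arm with a two-finger parallel gripper is mounted at the origin on the work surface. World frame = base frame: x ahead of the robot, y to its left, z up, the work surface at z = 0. Lengths are in m, angles in degrees, forces in N, time in s.
With the tool pointing down it reaches from about 0.35 to 0.875 m from the base axis. Payload 4.2 kg.
Tool frame: the origin (TCP) lies on the centre line of the jaws, within the pads' length; the fingertips stand 19 mm ahead of it and the grasp point (between the pads) is the TCP; x points along the fingers, y is the direction in which the jaws open and shut, and the axes are right-handed (so a half turn about x gives the same grasp; the last joint's range is limited). The gripper opens to 87 mm and grips with 3 to 60 N. Pads are 19 mm wide; open, the fingers measure 117 mm over their backs; the gripper's body (75 mm by 190 mm) begins 51 mm behind the grasp point.
Start: joints at [84.259, 22.042, 0.453, 0, -68.411, -14.817], TCP at [0.219, 0.585, 0.242] pointing down, gripper open.
Joint ranges: [-179.83, 179.83], [-69.29, 118.12], [-61.27, 80.66], [-181.25, 117.63], [-171.15, -9.14], [-177.46, 177.46]. Speed limits (degrees/s): [159.86, 159.86, 180, 180, 180, 180].

### API

Orientations are given as a 3x3 rotation matrix whose columns are the frame's x, y, z axes.
In Python, from station import * gives the robot as it stands.
- The arm moves only by the shell command python3 -m creep 'ROWS'. ROWS is JSON, a list of rows, each a list of 5 numbers: the opening, from 0 (shut) to 1 (fully open), then the shift along the world's x, y, z in mm, then the turn about the world's z in rad. In form: [[jaw, x, y, z, turn], ...]. A call has exactly 8 rows; each row is the pose to reach, as a shift and turn from the pose measured when the call began; what a row does not reach only later rows make up. A row lasts 1/10 s, in which the tool goes at most 50 mm and 8.59 degrees, less where a joint would pass 70% of its speed; a pose out of reach is approached as far as the arm can. A call with a gripper value outside its range is refused whole. The fingers move at their own pace and stop on an object; the grip force is fixed at half the most. Time passes only in rows, so rows that repeat a pose let the fingers close, or fill a call up. It gives the time, the measured TCP pose, the force and the opening at its end, in the units of the state.
- sense(): the state, without advancing time (a new reading comes with each control period).
- capture(name): name is "scene" or "top"; returns a dict with "image" (384x512x3 uint8, blue, green, red), "z_map" (384x512 float32, m along the optical axis (not along the pixel's ray), 0 where there is no reading), "mtx" (3x3 intrinsics, pixels), "eye" and "attitude" of the camera in the world. Camera axes: x right, y up, looking along -z (the intrinsics and any distortion apply to the point x, -y, -z); pixel columns grow to the right and rows downward; lengths in m; the calibration is good to about 2 mm. A picture is of the moment at which its call begins.
- finish_job(): hands the job in, once; it reports no verdict.
Trained networks look in a picture, given as the dict that the camera call returned (one of the last four; its "shot" number tells which), for a name from the list of things; names that differ only in an ending like _2 or _b are one class to them, and where a whole thing is asked for, a point or a joint stands for the part that bears it (a point fixed in the world has none). Each returns a list of dicts, best first, with "confidence" (0 to 1); they miss things now and then, are a little off and sometimes report something else, mostly with a low value. They report only what shows in the picture. A call takes as long as a camera call.
- look_for(picture, thing): "box" ([left, top, right, bottom] in pixels, round what is visible of it).
- mark_of(picture, thing): "centre" ([column, row] in pixels: a listed point, or the origin of a listed thing).
The state is a dict: "time_s": time; "joints": joint angles; "joint_velocities": joint speeds; "effort": joint torques, N m; "tcp_pos": TCP position; "ee_rot": TCP orientation; "wrist_force": force on the tool from outside, world axes, zero at the start; "moment": the same for the moment, N m; "gripper_width": opening from 0.0 (shut) to 1.0 (fully open).
Only numpy, scipy, OpenCV 4.12 (cv2) and the standard library are available. Lean on these libraries where they do the work, as an engineer would, in place of code of your own. Each camera call takes 0.05 s, during which the arm holds its last target.

### The job

On this packing bench, open the tall square bottle of label remover standing in the screwed-down tray: press its ribbed push-and-turn safety cap down against the spring, twist it anticlockwise (seen from above) while pressed until it is free, and lift it off. Finish still holding the cap in the gripper, upright and still, straight above the bottle's neck with a clear gap of several centimetres between them, so that a colleague can check the pourer plug in the open neck. Leave the bottle standing in its bay and do not disturb the other bottles or the things on the bench.

Things in the scene. Friction and masses are not known exactly. Their poses are not given: they have to be found in the camera images.
- cap_center (a point): Centre (half-way up) of the push-and-turn cap: dark, ribbed, round, 46 mm across, 31 mm high, 40 g, two raised curved arrows on its flat crown; the only ribbed cap. z is its axis, up. Locked, its x axis lies along the bottle's x axis within a few degrees. Only the fingers' friction carries press and twist: grip firmly, 30 N or more.
- cap: The same cap; origin: centre of its open underside, 15.5 mm below cap_center. Bayonet cap: it neither lifts nor turns until pressed over 4 mm down (aim for 5 to 6.5; it bottoms at 7). Kept down it turns anticlockwise seen from above and is free from 43 to 82 degrees (aim for 62; hard stop at 82). There it may rise and comes straight up.
- plug (a joint): Grey sprung plug in the neck, under the cap: how far it is pressed down, in m. 0 under the seated cap, 0.007 when the cap bottoms on the rim, -0.004 with the cap off (then it stands 11 mm above the rim). It pushes the cap up with about 6 N at 0, 10 N at 0.004 and 14 N at 0.007.
- bottle: Label-remover bottle: white, square, 80 x 80 mm, tallest of the three in the tray, 0.6 to 1 kg, standing loose in a bay that keeps it from turning (1.5 mm play each side). Origin: centre of its underside, z up. Body to 122 mm, sloping shoulder to 140 mm, then the neck (29 mm; 39 mm bead at 146 to 149 mm). The seated cap spans 159 to 190 mm.
- bottle_neck (a point): Centre of the rim of that bottle's neck, 180 mm above its underside; z up. The centre of the seated cap is 5.5 mm below it.
- tray: Grey plastic bottle tray screwed to the bench, 91 x 265 mm, 60 mm high, three square bays of 83 mm in a row along its y axis (centres at y = -87, 0 and 87 mm). Origin: centre of its underside on the bench; the bays' floor is 4 mm up. Any bottle may stand in any bay.
- jar: Bystander in the tray: white square jar 80 x 80 mm with a smooth wide screw lid (66 mm), 114 mm high in all. Origin at its underside.
- flip: Bystander in the tray: white square bottle 80 x 80 mm with a small smooth 25 mm cap, 126 mm high in all. Origin at its underside.
- scraper: Bystander: label scraper lying flat in front of the tray, 155 mm long, 16 mm high. Origin under the root of its handle.
- labels: Bystander: roll of blank labels, 68 mm across, 50 mm high, standing on end in front of the tray. Origin at its underside.
- tape_gun: Bystander: hand tape dispenser lying on its side at the left of the bench, about 190 mm long, 54 mm high. Origin under its roll.
- scanner: Bystander: hand scanner lying on its side at the left of the bench, about 140 mm long, 60 mm high. Origin under its head.
- books: Bystander: pile of three books at the right of the bench, 150 x 210 mm, 70 mm high. Origin at its underside.

How it is judged (in metres and radians):
On the way, in this order (a step that is already met when the one before it is completed fails the run):
1. the cap is pressed down against its spring, at least 3.5 mm (z of cap_center in the frame of bottle below 0.171 m), for 0.05 s.
2. the cap, still on the neck, is turned at least 37 degrees to its free position (angle between the x axis of cap_center and the x axis of bottle, either way round above 0.65 rad and z of cap_center in the frame of bottle below 0.184 m), for 0.05 s.
At the end, for the whole second after the job is handed in: Fingers hold the cap still (>1 N) and upright (17 deg), centre within 35 mm of the neck axis and 45-220 mm above the rim, off the bottle; bottle on its bay floor (5 mm) and upright (4.5 deg); other bottles within 30 mm, bench things within 50 mm of their starts (z of cap_center in the frame of bottle between 0.225 and 0.4 m and horizontal distance between cap_center and bottle_neck below 0.035 m and angle between cap_center's own z axis and vertical below 0.3 rad and linear speed of cap below 0.03 m/s and contact force between the fingers and cap above 1 N and contact force between cap and bottle below 0.1 N and z of bottle in the frame of tray below 0.009 m and angle between bottle's own z axis and vertical below 0.08 rad and distance of each of jar, flip from where it was at the start of the episode below 0.03 m and distance of each of scraper, labels, tape_gun, scanner, books from where it was at the start of the episode below 0.05 m); the arm keeps its last pose, push and grip.
It fails at once if the bottle is pulled up out of its bay (over 15 mm) or tipped (over 12 degrees) (z of bottle in the frame of tray above 0.019 m or angle between bottle's own z axis and vertical above 0.21 rad).
It fails at once if another bottle is moved more than 30 mm, or a thing on the bench more than 50 mm (distance of any of jar, flip from where it was at the start of the episode above 0.03 m or distance of any of scraper, labels, tape_gun, scanner, books from where it was at the start of the episode above 0.05 m).
It also fails if it takes over 38 s, if anything falls off the work surface, if the arm or the gripper's body presses on something with over 40 N, if the wrist force passes 120 N, or if a joint passes its speed limit or range.

## Working session

There is one attempt and no reset: what is moved stays moved. The work goes in short steps, Python scripts to look and compute and a shell command to move; the robot and the scene stay as the last step left them, time stands still between calls to the robot, and variables do not carry over. Pictures are saved under pics/ and viewed, and the job is handed in when it is done.

```bash
mkdir -p pics
cat > h.py <<'E'
from station import *
import numpy as np, cv2
def w2p(p,u,v,z):
    K=np.array(p["mtx"]);x=(u-K[0,2])/K[0,0]*z;y=(v-K[1,2])/K[1,1]*z
    return np.array(p["eye"])+np.array(p["attitude"])@np.array([x,-y,-z])
def cloud(p):
    z=p["z_map"];K=np.array(p["mtx"]);v,u=np.indices(z.shape)
    c=np.stack([(u-K[0,2])/K[0,0]*z,-(v-K[1,2])/K[1,1]*z,-z],-1)
    w=c@np.array(p["attitude"]).T+np.array(p["eye"]);w[z==0]=np.nan
    return w
E
python3 - <<'E'
from h import *
s=sense();print(s)
for n in("scene","top"):
    p=capture(n);cv2.imwrite(f"pics/{n}0.png",p["image"]);print(n,[k for k in p],p["eye"])
    w=cloud(p)
    for t in("cap_center","bottle","jar","flip","tray"):
        print(t,look_for(p,t)[:2],[(m,w[int(m["centre"][1]),int(m["centre"][0])].round(3)) for m in mark_of(p,t)[:2]])
E
```

```text
{'time_s': 0.0, 'joints': array([ 8.42586786e+01,  2.20894846e+01,  3.78819341e-01, -2.96151843e-02,
       -6.84114830e+01, -1.48171571e+01]), 'joint_velocities': array([-0.10462889,  0.00618675,  0.07267578,  0.09234958,  0.11504283,
        0.12067944]), 'effort': array([ 6.45787823e-04, -3.90662277e+01,  1.87404388e+01,  4.21974331e+00,
        1.10194882e-02, -1.90840738e-04]), 'tcp_pos': array([0.21925033, 0.58466839, 0.24046484]), 'ee_rot': array([[-6.91476092e-04, -3.51340995e-01, -9.36247311e-01],
       [-2.07306718e-03, -9.36245019e-01,  3.51341666e-01],
       [-9.99997612e-01,  2.18384794e-03, -8.09624373e-05]]), 'wrist_force': array([-1.24930823, -0.64004617, -0.16564124]), 'moment': array([-0.015524  ,  0.04650032, -0.01499509]), 'gripper_width': 0.997762534300311}
scene ['image', 'z_map', 'mtx', 'eye', 'attitude', 'shot'] [1.35859852 0.44853271 1.22448806]
cap_center [{'box': [218.1, 176.3, 234.5, 193.8], 'confidence': 0.65}] [({'centre': [226.2, 187.9], 'confidence': 0.74}, array([ 0.563, -0.092,  0.194]))]
bottle [] [({'centre': [225.9, 221.7], 'confidence': 0.81}, 
[... 800 characters left out ...]
: 0.65}, array([ 0.535, -0.109,  0.192]))]
bottle [{'box': [274.4, 168.2, 303.6, 190.1], 'confidence': 0.84}, {'box': [296.8, 156.4, 321.9, 182.1], 'confidence': 0.4}] [({'centre': [284.4, 182.5], 'confidence': 0.88}, array([ 0.524, -0.092,  0.142])), ({'centre': [284.9, 181.0], 'confidence': 0.34}, array([ 0.528, -0.093,  0.14 ]))]
jar [{'box': [251.0, 172.1, 278.2, 205.0], 'confidence': 0.6}] []
flip [{'box': [298.1, 156.7, 324.3, 183.8], 'confidence': 0.58}] [({'centre': [305.0, 172.2], 'confidence': 0.89}, array([ 0.565, -0.17 ,  0.104])), ({'centre': [291.5, 176.8], 'confidence': 0.45}, array([ 0.534, -0.112,  0.197]))]
tray [{'box': [245.7, 160.8, 324.4, 206.2], 'confidence': 0.81}] []
```

Run:
```python
from h import *
for n,c in(("scene",(150,150,310,270)),("top",(225,130,345,220))):
    im=cv2.imread(f"pics/{n}0.png");a,b,d,e=c
    cv2.imwrite(f"pics/{n}0c.png",cv2.resize(im[b:e,a:d],None,fx=5,fy=5,interpolation=2)[:600,:800])
    p=capture(n);w=cloud(p)
    m=(w[...,2]>.17)&(w[...,2]<.23)&(w[...,0]>.4)&(w[...,0]<.75)&(abs(w[...,1]+.1)<.2)
    q=w[m];print(n,len(q),np.median(q,0),q.min(0),q.max(0))
    t=q[(q[:,2]>.188)];print(len(t),t.mean(0),t.min(0),t.max(0))
    m=(w[...,2]>.05)&(w[...,2]<.16)&(w[...,0]>.4)&(w[...,0]<.75)&(abs(w[...,1]+.1)<.2)
    q=w[m];r=cv2.minAreaRect((q[:,:2]*1000).astype(np.float32));print(r)
```

```text
scene 201 [ 0.55102595 -0.09873553  0.19264465] [ 0.52011968 -0.12466611  0.17018197] [ 0.56908184 -0.07791172  0.20023799]
139 [ 0.54628012 -0.10229837  0.19415732] [ 0.52011968 -0.12466611  0.18837401] [ 0.56711265 -0.08153224  0.20023799]
((495.4783020019531, -122.28921508789062), (202.3035888671875, 265.4082336425781), 21.0953369140625)
top 167 [ 0.54458458 -0.10609275  0.19419118] [ 0.52428372 -0.12928186  0.1705081 ] [ 0.56895242 -0.08416723  0.20044965]
149 [ 0.54629088 -0.1067496   0.19450784] [ 0.52428372 -0.12915395  0.18810912] [ 0.56895242 -0.08612423  0.20044965]
((496.6368103027344, -125.91282653808594), (198.1942138671875, 265.1068115234375), 20.216909408569336)
```

View pics/scene0.png

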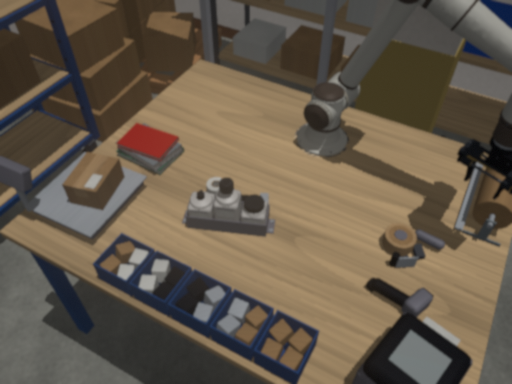

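View pics/top0.png

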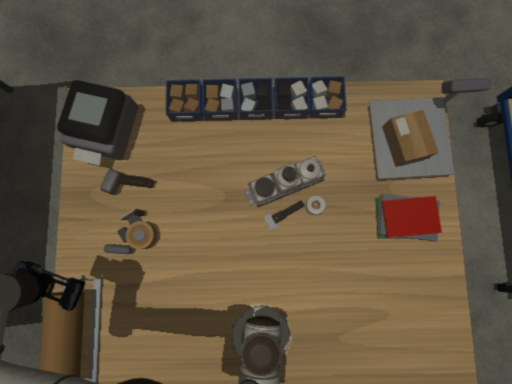

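```bash
ls pics
```

```text
scene0.png
scene0c.png
top0.png
top0c.png
```

View crop.

View pics/top0c.png

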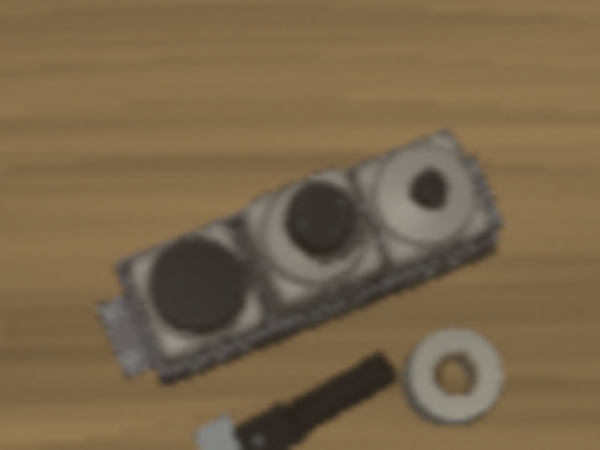

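View pics/scene0c.png

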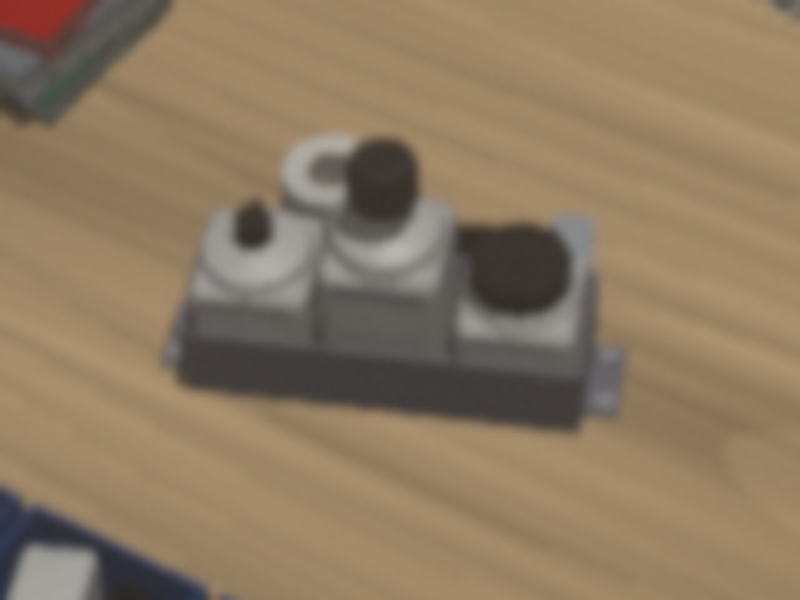

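Run:
```python
from h import *
P=[]
for n in("top","scene"):
    p=capture(n);w=cloud(p)
    m=(w[...,2]>.05)&(w[...,0]>.4)&(w[...,0]<.75)&(abs(w[...,1]+.1)<.2)
    q=w[m]
    for a in (15,17,18,19,20,21,22,23,25):
        c,s=np.cos(np.radians(a)),np.sin(np.radians(a))
        u=q[:,0]*c+q[:,1]*s;v=-q[:,0]*s+q[:,1]*c
        # only tray/bottles
        k=(abs(u-(.546*c-.105*s))<.055)
        print(a,np.percentile(u[k],[1,99]).round(3),np.percentile(v[k],[.5,99.5]).round(3),end=' ')
        h,_=np.histogram(u[k],np.arange(.3,.7,.002));print((h**2).sum())
    t=q[q[:,2]>.186]
    print(n,"cap circle",cv2.minEnclosingCircle((t[:,:2]*1000).astype(np.float32)), np.median(t[:,2]))
    sh=q[(q[:,2]>.12)&(q[:,2]<.15)];print("shoulder",cv2.minAreaRect((sh[:,:2]*1000).astype(np.float32)))
```

```text
15 [0.449 0.547] [-0.373 -0.114] 72135
17 [0.442 0.535] [-0.39  -0.131] 75197
18 [0.439 0.53 ] [-0.399 -0.14 ] 76221
19 [0.436 0.525] [-0.407 -0.148] 77093
20 [0.432 0.52 ] [-0.415 -0.157] 78149
21 [0.427 0.515] [-0.424 -0.165] 80549
22 [0.422 0.51 ] [-0.432 -0.173] 77855
23 [0.415 0.506] [-0.44  -0.182] 76247
25 [0.401 0.497] [-0.454 -0.197] 73043
top cap circle ((546.8604736328125, -106.49419403076172), 22.837242126464844) 0.19443233978403507
shoulder ((543.2335815429688, -98.15525817871094), (79.08037567138672, 216.17266845703125), 22.771923065185547)
15 [0.461 0.552] [-0.366 -0.109] 183175
17 [0.454 0.542] [-0.384 -0.126] 202612
18 [0.451 0.536] [-0.393 -0.135] 218698
19 [0.447 0.529] [-0.402 -0.144] 232310
20 [0.443 0.524] [-0.41  -0.152] 244418
21 [0.438 0.518] [-0.419 -0.16 ] 251414
22 [0.433 0.514] [-0.428 -0.169] 240996
23 [0.427 0.51 ] [-0.437 -0.177] 233996
25 [0.417 0.501] [-0.454 -0.193] 210369
scene cap circle ((543.3138427734375, -101.05987548828125), 25.105321884155273) 0.19416106212525297
shoulder ((543.8231201171875, -91.31778717041016), (75.4173583984375, 216.38027954101562), 24.042667388916016)
```

```bash
python3 -m creep '[[1,10,-22,20,-0.05],[1,30,-64,20,-0.12],[1,50,-106,20,-0.2],[1,70,-148,20,-0.28],[1,90,-190,20,-0.36],[1,110,-232,20,-0.44],[1,130,-274,20,-0.5],[1,150,-316,20,-0.56]]'; python3 -c "
from station import *
print(sense()['joints'])"
```

```text
time_s: 2.1
tcp_pos: [0.3699, 0.2675, 0.262]
ee_rot: [[0.001, -0.796, -0.605], [0.001, -0.605, 0.796], [-1.0, -0.001, 0.0]]
wrist_force: [0.4, 0.1, -0.4]
gripper_width: 1.003
[ 5.63714788e+01  4.38379890e+00 -2.00441264e+01  1.07326007e-02
 -6.55108282e+01 -1.91218228e+01]
```

```bash
python3 - <<'E'
from h import *
def at(p,u,v,h):
    a=w2p(p,u,v,0.);b=w2p(p,u,v,1.);return (a+(b-a)*(h-a[2])/(b[2]-a[2])).round(4)
for n,ms in(("top",((290.6,176.3),)),("scene",((226.2,187.9),))):
    p=capture(n)
    for m in ms+tuple(tuple(x["centre"]) for x in mark_of(p,"cap_center")[:1]):print(n,m,at(p,*m,.1785))
    m=mark_of(p,"bottle_neck")[:1]
    if m:print("neck",m,at(p,*m[0]["centre"],.184))
    m=mark_of(p,"cap")[:1]
    if m:print("cap",m,at(p,*m[0]["centre"],.163))
E
python3 -m creep '[[1,20,-43,0,0],[1,41,-86,0,0],[1,62,-129,0,0],[1,83,-172,0,0],[1,104,-215,0,0],[1,125,-258,0,0],[1,145,-301,0,0],[1,160,-335,0,0]]'
```

```text
top (290.6, 176.3) [ 0.5365 -0.1119  0.1785]
top (289.1, 174.8) [ 0.5416 -0.1071  0.1785]
neck [{'centre': [291.7, 174.1], 'confidence': 0.74}] [ 0.5427 -0.1152  0.184 ]
cap [{'centre': [286.1, 168.9], 'confidence': 0.47}] [ 0.5651 -0.0992  0.163 ]
scene (226.2, 187.9) [ 0.5532 -0.0977  0.1785]
scene (223.2, 187.0) [ 0.5545 -0.1077  0.1785]
neck [{'centre': [247.4, 197.8], 'confidence': 0.19}] [ 0.5611 -0.0178  0.184 ]
cap [{'centre': [226.3, 190.9], 'confidence': 0.5}] [ 0.552  -0.0988  0.163 ]
time_s: 3.3
tcp_pos: [0.5304, -0.0659, 0.2611]
ee_rot: [[-0.0, -0.793, -0.609], [-0.0, -0.609, 0.793], [-1.0, 0.0, 0.0]]
wrist_force: [0.1, 1.1, -0.1]
gripper_width: 1.0
```

```bash
python3 -m creep '[[1,8,-20,0,0],[1,16,-38,0,0],[1,16,-38,-20,0],[1,16,-38,-45,0],[1,16,-38,-65,0],[1,16,-38,-80,0],[1,16,-38,-81,0],[1,16,-38,-81,0]]'
python3 - <<'E'
from h import *
for n,c in(("scene",(150,130,310,250)),("top",(225,130,345,220))):
    p=capture(n);a,b,d,e=c
    cv2.imwrite(f"pics/{n}1.png",cv2.resize(p["image"][b:e,a:d],None,fx=5,fy=5,interpolation=2)[:600,:800])
E
```

```text
time_s: 4.1
tcp_pos: [0.547, -0.1032, 0.1801]
ee_rot: [[-0.001, -0.792, -0.61], [-0.001, -0.61, 0.792], [-1.0, 0.001, -0.0]]
wrist_force: [-0.2, 1.1, -0.2]
gripper_width: 0.996
```

View pics/scene1.png

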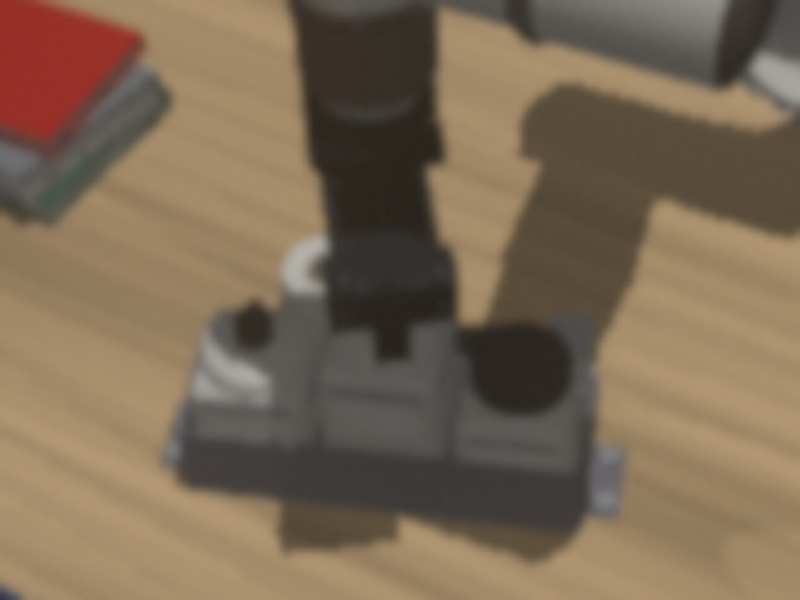

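View pics/top1.png

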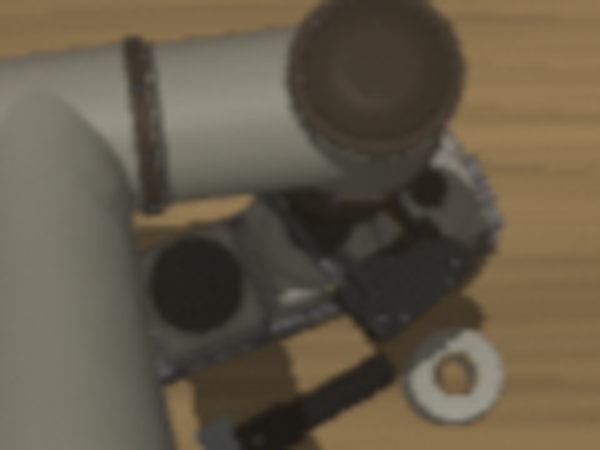

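In the scene crop the near finger is at (390,340), centred in front of the bottle and clear of the jar and flip bottle. The top crop shows the gripper over the neck, and the contact force is near zero. Now I close the jaws.

```bash
python3 -m creep '[[0,0,0,0,0],[0,0,0,0,0],[0,0,0,0,0],[0,0,0,0,0],[0,0,0,0,0],[0,0,0,0,0],[0,0,0,0,0],[0,0,0,0,0]]'; python3 -c "
from station import *
s=sense();print(s['wrist_force'],s['moment'],s['tcp_pos'],s['gripper_width'])"
```

```text
time_s: 5.0
tcp_pos: [0.5469, -0.1039, 0.1812]
ee_rot: [[0.0, -0.793, -0.61], [-0.001, -0.61, 0.793], [-1.0, 0.0, -0.001]]
wrist_force: [-0.5, -2.3, 1.8]
gripper_width: 0.524
[-0.51002322 -2.26107223  1.78569231] [-0.57636804  0.47401162  0.0672913 ] [ 0.54686304 -0.1038872   0.18118025] 0.5240422376497663
```

```bash
python3 -m creep '[[0,0,0,-1,0],[0,0,0,-2,0],[0,0,0,-3,0],[0,0,0,-4,0],[0,0,0,-5,0],[0,0,0,-6,0],[0,0,0,-6,0],[0,0,0,-6,0]]'; python3 -c "
from station import *
for i in range(2):
  s=sense();print(s['wrist_force'],s['moment'],s['tcp_pos'],s['gripper_width'])"
```

```text
time_s: 5.8
tcp_pos: [0.5473, -0.104, 0.1772]
ee_rot: [[0.002, -0.792, -0.61], [-0.002, -0.61, 0.792], [-1.0, -0.001, -0.003]]
wrist_force: [-3.2, 0.7, 10.8]
gripper_width: 0.523
[-3.23119437  0.68786444 10.81921627] [-0.02223521  1.14930676  0.0031497 ] [ 0.54730515 -0.10403771  0.17719691] 0.523308029466979
[-3.23119437  0.68786444 10.81921627] [-0.02223521  1.14930676  0.0031497 ] [ 0.54730515 -0.10403771  0.17719691] 0.523308029466979
```

```bash
python3 -m creep '[[0,0,0,-1,0],[0,0,0,-2,0],[0,0,0,-2,0],[0,0,0,-2,0],[0,0,0,-2,0],[0,0,0,-2,0],[0,0,0,-2,0],[0,0,0,-2,0]]'
```

```text
time_s: 6.6
tcp_pos: [0.5477, -0.104, 0.1772]
ee_rot: [[0.004, -0.792, -0.611], [-0.002, -0.611, 0.792], [-1.0, -0.002, -0.004]]
wrist_force: [-3.7, 0.1, 9.9]
gripper_width: 0.529
```

```bash
python3 -m creep '[[0,0,0,-1,0],[0,0,0,-2,0],[0,0,0,-3,0],[0,0,0,-4,0],[0,0,0,-4,0],[0,0,0,-4,0],[0,0,0,-4,0],[0,0,0,-4,0]]'
```

```text
time_s: 7.4
tcp_pos: [0.5481, -0.104, 0.1757]
ee_rot: [[0.006, -0.791, -0.611], [-0.003, -0.612, 0.791], [-1.0, -0.003, -0.006]]
wrist_force: [-4.9, 1.3, 11.9]
gripper_width: 0.523
```

```bash
python3 -m creep '[[0,-1,0,-3,0],[0,-1,0,-3,0.08],[0,-1,0,-3,0.16],[0,-1,0,-3,0.24],[0,-1,0,-3,0.32],[0,-1,0,-3,0.4],[0,-1,0,-3,0.4],[0,-1,0,-3,0.4]]'; python3 -c "
from station import *
s=sense();print(s['wrist_force'],s['moment'],s['joints'])"
```

```text
time_s: 8.2
tcp_pos: [0.5478, -0.1038, 0.1752]
ee_rot: [[0.01, -0.49, -0.872], [-0.0, -0.872, 0.49], [-1.0, -0.004, -0.009]]
wrist_force: [-3.9, 1.4, 11.9]
gripper_width: 0.531
[-3.9122007   1.36203066 11.9000976 ] [ 0.37557677  1.31491771 -0.00764529] [  5.97046628  18.57778486 -15.05864218   0.09555906 -55.81630182
  54.66681153]
```

```bash
python3 -m creep '[[0,-1,0,-3,0.1],[0,-1,0,-3,0.2],[0,-1,0,-3,0.3],[0,-1,0,-3,0.4],[0,-1,0,-3,0.5],[0,-1,0,-3,0.6],[0,-1,0,-3,0.68],[0,-1,0,-3,0.68]]'; python3 -c "
from station import *
s=sense();print(s['wrist_force'],s['moment'],s['joints'])"
```

```text
time_s: 9.0
tcp_pos: [0.5475, -0.1037, 0.1748]
ee_rot: [[0.01, 0.17, -0.985], [0.005, -0.985, -0.17], [-1.0, -0.003, -0.011]]
wrist_force: [-3.8, 0.3, 11.3]
gripper_width: 0.523
[-3.82126287  0.31031282 11.25952374] [0.18470396 1.32928867 0.08409053] [  5.8114507   18.57906487 -14.98125479  -0.28525244 -55.81187462
  94.13679729]
```

Turned 62° in total, with hardly any moment about z. Now I lift slowly and watch the force for any sign that the cap is still locked.

```bash
python3 -m creep '[[0,-1,0,0,0],[0,-1,0,2,0],[0,-1,0,4,0],[0,-1,0,6,0],[0,-1,0,7,0],[0,-1,0,8,0],[0,-1,0,9,0],[0,-1,0,9,0]]'; python3 -c "
from station import *
s=sense();print(s['wrist_force'],s['moment'])"
```

```text
time_s: 9.8
tcp_pos: [0.547, -0.1036, 0.1839]
ee_rot: [[0.012, 0.17, -0.985], [0.005, -0.985, -0.17], [-1.0, -0.003, -0.012]]
wrist_force: [0.3, 0.2, 2.0]
gripper_width: 0.525
[0.31265341 0.20370671 2.01780326] [-0.13700666 -0.34185513 -0.05430203]
```

```bash
python3 -m creep '[[0,0,0,3,0],[0,0,0,8,0],[0,0,0,16,0],[0,0,0,30,0],[0,0,0,50,0],[0,0,0,70,0],[0,0,0,86,0],[0,0,0,86,0]]'
python3 - <<'E'
from h import *
s=sense();print(s['wrist_force'])
for n,c in(("scene",(150,130,310,250)),("top",(225,130,345,220))):
    p=capture(n);a,b,d,e=c
    for t in("cap","cap_center","bottle_neck","bottle","plug"):print(n,t,mark_of(p,t)[:2],look_for(p,t)[:2])
    cv2.imwrite(f"pics/{n}2.png",cv2.resize(p["image"][b:e,a:d],None,fx=5,fy=5,interpolation=2)[:600,:800])
E
```

```text
time_s: 10.6
tcp_pos: [0.5481, -0.1037, 0.2727]
ee_rot: [[0.017, 0.17, -0.985], [0.005, -0.985, -0.17], [-1.0, -0.002, -0.018]]
wrist_force: [0.3, -0.6, -0.2]
gripper_width: 0.523
[ 0.28632631 -0.62719615 -0.1513859 ]
scene cap [{'centre': [225.9, 172.1], 'confidence': 0.48}] [{'box': [187.6, 192.5, 216.2, 219.6], 'confidence': 0.63}, {'box': [215.3, 155.4, 232.4, 175.9], 'confidence': 0.61}]
scene cap_center [{'centre': [225.4, 168.7], 'confidence': 0.75}] [{'box': [216.4, 158.4, 228.9, 172.9], 'confidence': 0.7}]
scene bottle_neck [{'centre': [223.9, 185.4], 'confidence': 0.68}] [{'box': [212.0, 181.5, 241.9, 222.6], 'confidence': 0.87}]
scene bottle [{'centre': [225.0, 221.3], 'confidence': 0.9}] [{'box': [212.8, 179.8, 242.9, 222.8], 'confidence': 0.57}]Traceback (most recent call last):
  File "<stdin>", line 5, in <module>
ValueError: it knows: books, bottle, bottle_neck, cap, cap_center, flip, jar, labels, scanner, scraper, tape_gun, tray
```

Run:
```python
from h import *
for n,c in(("scene",(150,130,310,250)),("top",(225,130,345,220))):
    p=capture(n);a,b,d,e=c
    cv2.imwrite(f"pics/{n}2.png",cv2.resize(p["image"][b:e,a:d],None,fx=5,fy=5,interpolation=2)[:600,:800])
    w=cloud(p);m=(w[...,2]>.18)&(w[...,2]<.2)&(np.hypot(w[...,0]-.547,w[...,1]+.104)<.06)
    q=w[m];print(n,len(q),q.mean(0) if len(q) else '')
```

```text
scene 61 [ 0.54729554 -0.1009254   0.1900919 ]
top 12 [ 0.53621507 -0.10627967  0.18565411]
```

View pics/scene2.png

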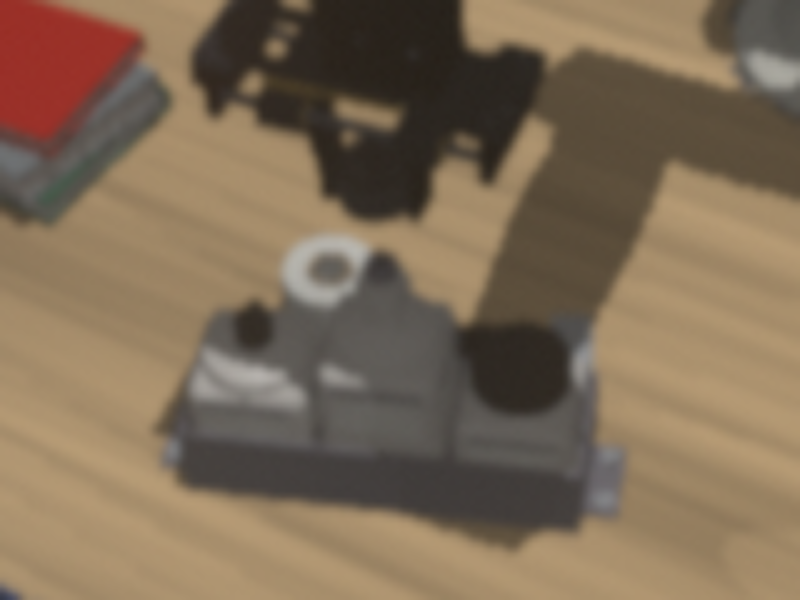

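The scene crop shows the cap between the fingers at (375,190). The open neck and its grey plug are at (383,270), and the bottle is upright in its bay. The jar, flip bottle and label roll have not moved. I settle the arm, then hand in.

```bash
python3 -m creep '[[0,0,0,0,0],[0,0,0,0,0],[0,0,0,0,0],[0,0,0,0,0],[0,0,0,0,0],[0,0,0,0,0],[0,0,0,0,0],[0,0,0,0,0]]' && python3 -c "
from station import *
print(finish_job())"
```

```text
time_s: 11.95
tcp_pos: [0.5469, -0.1036, 0.2695]
ee_rot: [[0.011, 0.17, -0.985], [0.005, -0.985, -0.17], [-1.0, -0.003, -0.012]]
wrist_force: [-0.6, 1.0, -0.2]
gripper_width: 0.526
the job is handed in; nothing more can be done
None
```

The cap is off, and I handed the job in at about 12 s with the gripper still holding it straight above the open neck; no verdict was reported.

- **Opening:** I gripped the cap (opening read 46 mm) and pressed it about 5–6 mm, where the spring pushed back with about 12 N. I then turned it 62° anticlockwise. The lift met no downward pull.
- **Final pose:** the tool is at z = 0.27 m, about 85 mm above the rim, and tilted by about 1°. The opening still reads 46 mm, so the cap is held.
- **Last picture:** the cap is between the fingers and the grey plug shows in the open neck. The bottle is upright in its bay, and the jar, flip bottle and label roll look undisturbed. I did not measure the bystanders' positions again.

**Checks that disagreed or failed:**
- The networks' cap marks differed by up to 18 mm between the two cameras, so I placed the grasp from the depth data, which agreed to about 5 mm.
- The first press fell short of the 5–6 mm aim: two pushes reached only about 4 mm because the arm gave way under load, and a third was needed.
- The networks do not know "plug", so I judged it by eye.
- The cap's own angle could not be seen. That it turned with the fingers is inferred from the near-zero twisting moment and the free lift.

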